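Fetch the fan from behind the parts in the kit rack

TASK

The cooling fan is needed on the test stand, but three small parts stand in front of it in the kit rack. First move the terminal block, the heat sink and the capacitor onto the side mat, leaving the fan where it is; then set the fan flat and square in the middle of the test stand while the three wait on the mat, and then put each of the three back upright on the spot where it stood, facing as before. Do not disturb the flux tin and the eraser.

Things in the scene. Friction and masses are not known exactly. Their poses are not given: they have to be found in the camera images.
- fan: Black square axial fan lying flat, 60 x 60 x 25 mm, at the far end of the rack between its two cheeks. Origin: centre of its underside; z up, x along the rack's x within 2 degrees. The cheeks leave about 4 mm beside it, so it must be gripped fore and aft (along x): behind it is open; in front the nearest part stands only 5 to 15 mm off until cleared.
- terminal_block: Green screw terminal block, 16 mm along its x, 40 mm along its y, 20 mm high (the solid body 17 mm). Origin: centre of its underside, z up. Stands on one of the three seats of the rack, its long side across the rack (x axes within 5 degrees).
- heat_sink: Small bright finned heat sink, 26 mm along its x, 30 mm along its y, 18 mm high. Origin: centre of its underside, z up. Stands on one of the three seats of the rack, x axes within 5 degrees.
- capacitor: Round upright electrolytic capacitor, diameter 18 mm, height 26 mm, dark blue sleeve with silver top. Origin: centre of its underside, z up. Stands on one of the three seats of the rack.
- kit_rack: Rack, fixed: plywood plate 6 mm thick, 100 mm wide (y), from x = -149 (front, nearest the robot) to +47 mm. Origin: underside below the fan bay's centre; x points from the front to the bay, z up. Cheeks, inner faces at y = +-35 mm, 31 mm high over the bench, from x = -35 to +35 mm. Three seats outlined in white at x = -50, -88, -126 mm, y = 0; which part stands on which changes.
- side_mat: Side area: dark flat rubber mat fixed to the bench, 140 mm (x) by 90 mm (y), 3 mm thick, with a thin grey border line. Origin: centre of its underside, z up. It may change places with the test stand from start to start.
- test_stand: Fan test stand: square pale, almost white metal plate fixed to the bench, 92 x 92 mm, 8 mm thick, with a black round patch in the middle and black corner marks. Origin: centre of its underside, z up, x and y along its sides; the fan goes on its top.
- flux_tin: Bystander: round red and white tin, diameter 58 mm, 20 mm high, standing left of the rack. Origin: centre of its underside. Leave it alone.
- eraser: Bystander: white eraser in a blue sleeve, 21 x 46 x 12 mm, lying between the side mat and the test stand. Origin: centre of its underside. Leave it alone.
There are look-alikes about, which are no part of the job. What is shaped like the capacitor but pink or purple is not meant.

How it is judged (in metres and radians):
On the way, in this order (a step that is already met when the one before it is completed fails the run):
1. all three small parts stand released on the side mat while the fan is still in the rack (x of terminal_block in the frame of side_mat between -0.07 and 0.07 m and y of terminal_block in the frame of side_mat between -0.045 and 0.045 m and height (world z) of each of terminal_block, heat_sink, capacitor below 0.01 m and angle between each of terminal_block, heat_sink, capacitor's own z axis and vertical below 0.15 rad and contact force between the fingers and terminal_block below 0.05 N and x of heat_sink in the frame of side_mat between -0.07 and 0.07 m and y of heat_sink in the frame of side_mat between -0.045 and 0.045 m and contact force between the fingers and heat_sink below 0.05 N and x of capacitor in the frame of side_mat between -0.07 and 0.07 m and y of capacitor in the frame of side_mat between -0.045 and 0.045 m and contact force between the fingers and capacitor below 0.05 N and distance of fan from where it was at the start of the episode below 0.02 m), for 0.2 s.
2. the fan lies released on the test stand while the three parts are still on the side mat (horizontal distance between fan and test_stand below 0.012 m and z of fan in the frame of test_stand between 0.004 and 0.013 m and angle between fan's own z axis and vertical below 0.08 rad and (angle between the x axis of fan and the x axis of test_stand, either way round below 0.2 rad or angle between the x axis of fan and the y axis of test_stand, either way round below 0.2 rad) and linear speed of fan below 0.02 m/s and contact force between the fingers and fan below 0.05 N and x of terminal_block in the frame of side_mat between -0.07 and 0.07 m and y of terminal_block in the frame of side_mat between -0.045 and 0.045 m and height (world z) of each of terminal_block, heat_sink, capacitor below 0.01 m and angle between each of terminal_block, heat_sink, capacitor's own z axis and vertical below 0.15 rad and x of heat_sink in the frame of side_mat between -0.07 and 0.07 m and y of heat_sink in the frame of side_mat between -0.045 and 0.045 m and x of capacitor in the frame of side_mat between -0.07 and 0.07 m and y of capacitor in the frame of side_mat between -0.045 and 0.045 m), for 0.2 s.
At the end, for the whole second after the job is handed in: The fan lies flat on the test stand, centred within 12 mm and square within 0.2 rad; the block, heat sink and capacitor stand upright within 12 mm of where each stood at the start, the first two within 0.3 rad of the rack's direction; all released and at rest (horizontal distance between fan and test_stand below 0.012 m and z of fan in the frame of test_stand between 0.004 and 0.013 m and angle between fan's own z axis and vertical below 0.08 rad and (angle between the x axis of fan and the x axis of test_stand, either way round below 0.2 rad or angle between the x axis of fan and the y axis of test_stand, either way round below 0.2 rad) and linear speed of each of fan, terminal_block, heat_sink, capacitor below 0.02 m/s and contact force between the fingers and fan below 0.05 N and distance of each of terminal_block, heat_sink, capacitor from where it was at the start of the episode below 0.012 m and angle between each of terminal_block, heat_sink, capacitor's own z axis and vertical below 0.15 rad and contact force between the fingers and terminal_block below 0.05 N and angle between the x axis of each of terminal_block, heat_sink and the x axis of kit_rack, either way round below 0.3 rad and contact force between the fingers and heat_sink below 0.05 N and contact force between the fingers and capacitor below 0.05 N); the robot touches nothing.
It fails at once if the flux tin or the eraser is moved by more than 20 mm (distance of any of flux_tin, eraser from where it was at the start of the episode above 0.02 m).
It also fails if it takes over 120 s, if anything falls off the work surface, if the arm or the gripper's body presses on something with over 40 N, if the wrist force passes 120 N, or if a joint passes its speed limit or range.

ROBOT

A 6-joint arm with a two-finger parallel gripper is mounted at the origin on a cart in front of the work surface, level with it; the furniture and walls round the work are solid. World frame = base frame: x ahead of the robot, y to its left, z up, the work surface at z = 0. Lengths are in mm, angles in rad, forces in N, time in s.
With the tool pointing down it reaches from about 350 to 775 mm from the base axis. Payload 7.3 kg.
Tool frame: the origin (TCP) lies at the centre of the arm's flange, where the gripper is bolted on; the fingertips stand 178 mm ahead of it and the grasp point (between the pads) lies 159 mm ahead of it; z points along the fingers, y is the direction in which the jaws open and shut (so a half turn about z gives the same grasp; the last joint's range is limited). The gripper opens to 92 mm and grips with 3 to 60 N. Pads are 19 mm wide; open, the fingers measure 130 mm over their backs; the gripper's body (75 mm by 190 mm) begins 47 mm behind the grasp point.
Start: joints at [-1.35, 0.342, 1.524, -0, 1.275, -0.146], TCP at [188.3, -490.072, 404.741] pointing down, gripper open.
Joint ranges: [-2.53, 2.53], [-0.77, 2.02], [0.04, 2.7], [-1, 4.14], [0.28, 2.66], [-3.11, 3.11]. Speed limits (rad/s): [2.57, 2.57, 3.14, 3.14, 3.14, 3.14].

INTERFACE

Orientations are given as [roll, pitch, yaw] about the fixed x, y, z axes, in that order (R = Rz(yaw) Ry(pitch) Rx(roll)).
In Python, from plant import get_obs, capture, close_job gives the robot as it stands. The module is installed in compiled form; this text tells all that it offers.
- The arm moves only by the shell command python3 -m pendant 'ROWS'. ROWS is JSON, a list of rows, each a list of 3 entries, a list of its own where there are three numbers: the shift along the tool's x, y, z in m, then the turn, a rotation vector about the tool's x, y, z in rad, then the finger opening in m, from 0 to 0.0918. In form: [[[tx, ty, tz], [wx, wy, wz], fingers], ...]. A call has 1 to 10 rows; each row is the pose to reach, as a shift and turn from the pose commanded when the call began, along the tool's axes at that moment; what a row does not reach only later rows make up. A row lasts 1/12 s, in which the tool goes at most 41.7 mm and 7.16 degrees, less where a joint would pass 70% of its speed; a pose out of reach is approached as far as the arm can. A call with a gripper value outside its range is refused whole. The fingers move at their own pace and stop on an object; the grip force is fixed at half the most. Time passes only in rows, so rows that repeat a pose let the fingers close. It gives the time, the measured TCP pose, the force and the opening at its end, in the units of the state.
- get_obs(): the state, without advancing time (a new reading comes with each control period).
- capture(name): name is "side" or "top" or "wrist"; returns a dict with "color" (420x560x3 uint8, red, green, blue), "mtx" (3x3 intrinsics, pixels), "rvec" (rotation vector, rad) and "tvec" (3), from world to camera coordinates, as OpenCV has them. Camera axes: x right, y down, z forward; pixel columns grow to the right and rows downward; lengths in mm; the calibration is good to about 2 mm. A picture is of the moment at which its call begins. There is no depth.
- close_job(): hands the job in, once; it reports no verdict.
The state is a dict: "time": time; "joint_positions": joint angles; "dq": joint speeds; "tau": joint torques, N m; "tool_pos": TCP position; "tcp_rot": TCP orientation; "contact_force": force on the tool from outside, world axes, zero at the start; "moment": the same for the moment, N m; "grip_width": finger opening in mm.
Only numpy, scipy, OpenCV 4.12 (cv2) and the standard library are available. Lean on these libraries where they do the work, as an engineer would, in place of code of your own. Each camera call takes 0.05 s, during which the arm holds its last target. There are 200 camera calls.

## Working session

There is one attempt and no reset: what is moved stays moved. The work goes in short steps, Python scripts to look and compute and a shell command to move; the robot and the scene stay as the last step left them, time stands still between calls to the robot, and variables do not carry over. Pictures are saved under pics/ and viewed, about 12 in all and at most 16, crops included, and the job is handed in when it is done.

```bash
mkdir -p pics; cat > h.py <<'E'
import numpy as np, cv2
from scipy.spatial.transform import Rotation as R
from plant import get_obs, capture
def cap(name, png=None):
    c=capture(name); np.savez('%s.npz'%name, **{k:c[k] for k in('color','mtx','rvec','tvec')})
    if png: cv2.imwrite('pics/'+png, c['color'][:,:,::-1])
    return c
def ld(name): return dict(np.load('%s.npz'%name))
def w2p(c,P): return cv2.projectPoints(np.float64(P).reshape(-1,3),c['rvec'],c['tvec'],c['mtx'],None)[0].reshape(-1,2)
def p2w(c,uv,z):
    uv=np.float64(uv).reshape(-1,2); Rm=R.from_rotvec(np.ravel(c['rvec'])).as_matrix(); C=-Rm.T@np.ravel(c['tvec'])
    d=(Rm.T@np.linalg.inv(c['mtx'])@np.c_[uv,np.ones(len(uv))].T).T
    z=np.broadcast_to(z,len(uv)); return C+d*((z-C[2])/d[:,2])[:,None]
def crop(c,x0,y0,x1,y1,s,png):
    cv2.imwrite('pics/'+png, cv2.resize(c['color'][y0:y1,x0:x1,::-1],None,fx=s,fy=s,interpolation=cv2.INTER_CUBIC))
def togo(xyz,yaw):
    "tool-axis shift (m) and turn for a downward tool: world xyz mm of grasp point, tool yaw"
    o=get_obs(); Rt=R.from_euler('xyz',o['tcp_rot']); Rg=R.from_euler('xyz',[np.pi,0,yaw])
    p=np.float64(xyz)+[0,0,159]
    return np.round(Rt.inv().apply(p-o['tool_pos'])/1000,4), np.round((Rt.inv()*Rg).as_rotvec(),4)
E
python3 - <<'E'
from h import *
for n in('top','side'):
    c=cap(n,n+'0.png'); print(n,np.round(p2w(c,[[0,0],[559,0],[559,419],[0,419],[280,210]],0)))
print(get_obs())
E
```

```text
top [[ 980.  506.    0.]
 [ 941. -846.    0.]
 [ -13. -757.    0.]
 [   4.  453.    0.]
 [ 450. -168.    0.]]
side [[-793. 1920.    0.]
 [2245. 1444.    0.]
 [ 778. -613.    0.]
 [  37. -499.    0.]
 [ 471. -119.    0.]]
{'time': 0.1, 'joint_positions': array([-1.35000891e+00,  3.42668091e-01,  1.52491610e+00,  1.50642168e-05,
        1.27542776e+00, -1.46052819e-01]), 'dq': array([ 0.0003119 , -0.00127897, -0.00180631,  0.00080171,  0.00303252,
        0.00111245]), 'tau': array([ 1.98642876e-03, -4.32001591e+01, -2.44695139e+01,  7.19139003e-02,
        5.25549031e-02, -4.96164978e-05]), 'tool_pos': array([ 188.27091494, -489.95278873,  404.1083668 ]), 'tcp_rot': array([-3.14019056e+00, -2.20808854e-04,  3.66835686e-01]), 'contact_force': array([ 0.45194251,  0.39791545, -0.09344319]), 'moment': array([0.06918542, 0.03266516, 0.00832713]), 'grip_width': 91.72701473245361}
```

View pics/top0.png

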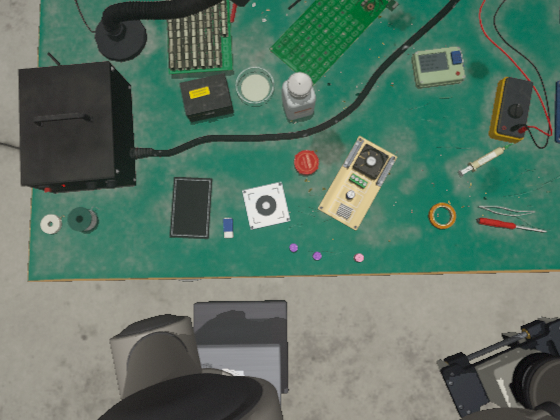

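View pics/side0.png

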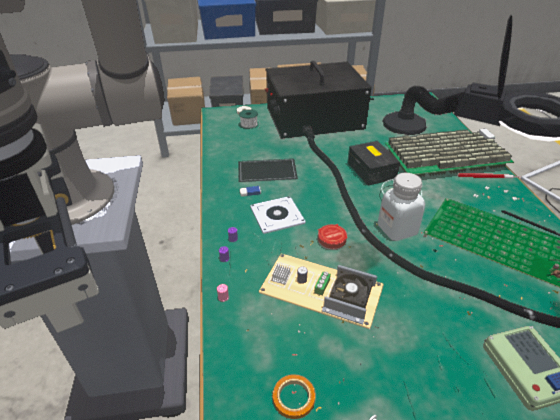

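The top view shows the rack at (357,183): fan (372,160), terminal block (357,181), capacitor (350,195), heat sink (344,211). The mat is at (191,207), the stand at (266,205), the eraser at (228,227) and the tin at (306,162).

Capacitor candidates: the dark blue/silver one on the rack (350,195), purple (294,247), purple (317,256) and pink (360,258). I choose the rack one and check it in a crop.

```bash
python3 - <<'E'
from h import *
c=ld('top')
crop(c,310,130,410,235,5.6,'c1.png'); crop(c,160,165,300,265,5.6,'c2.png')
E
```

```text
(no output)
```

View pics/c1.png

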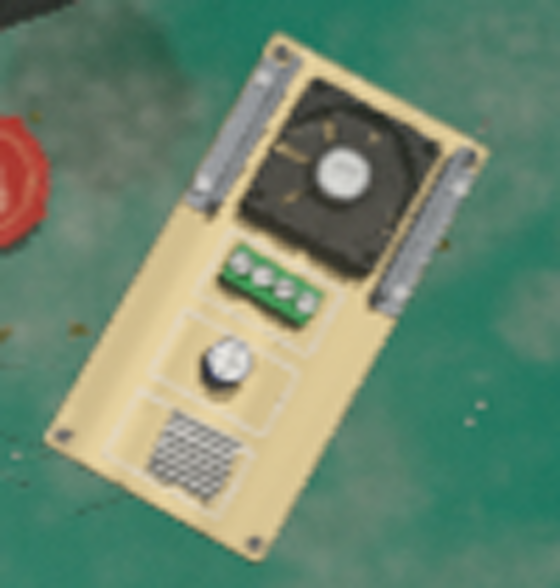

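View pics/c2.png

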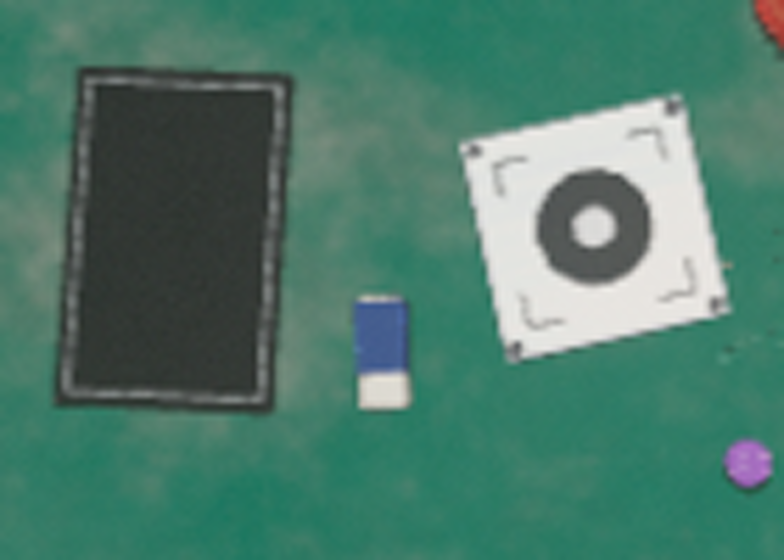

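```bash
cat > m.py <<'E'
from h import *
c=ld('top')
def P(pts,x0,y0,z): return p2w(c,(np.float64(pts)+.5)/5.6-.5+[x0,y0],z)
def rect(n,pts,x0,y0,z):
    q=P(pts,x0,y0,z)[:,:2]; s=np.diff(np.r_[q,q[:1]],axis=0); print(n,'ctr',q.mean(0).round(1),'sides',np.linalg.norm(s,axis=1).round(1),'dirs',np.degrees(np.arctan2(s[:,1],s[:,0])).round(1))
    return q
rk=rect('rack',[(278,33),(490,152),(262,562),(46,437)],310,130,6)
rect('mat',[(80,68),(293,75),(272,411),(56,404)],160,165,3)
rect('stand',[(459,145),(681,95),(730,310),(511,362)],160,165,8)
rect('eraser',[(357,297),(410,297),(410,410),(359,410)],160,165,12)
rect('fan',[(315,80),(440,148),(372,278),(240,208)],310,130,31)
rect('hs',[(173,411),(243,443),(213,502),(148,468)],310,130,24)
rect('tb',[(236,242),(322,290),(305,327),(219,279)],310,130,23)
print('cap',P([(229,361)],310,130,32),'tin',P([(0,180)],310,130,20))
print('stand patch',P([(594,227)],160,165,8))
# seats in rack frame predicted
u=rk[[0,1]].mean(0)-rk[[2,3]].mean(0); u/=np.linalg.norm(u); ctr=rk.mean(0)
o=ctr+u*51; print('rack yaw',np.degrees(np.arctan2(u[1],u[0])),'origin',o)
for x in(-50,-88,-126): print(x,o+u*x)
print(togo([o[0],o[1],200],0))
E
python3 m.py
```

```text
rack ctr [ 509.4 -346.5] sides [ 99.1 193.4  99.9 193.5] dirs [-121.6  149.    58.4  -31.3]
mat ctr [460.4  35.4] sides [ 88.  137.9  87.8 138.2] dirs [-93.2 176.3  87.   -3.6]
stand ctr [ 460.6 -136.3] sides [92.6 90.  90.6 91. ] dirs [ -78.4 -168.5  102.2   12.7]
eraser ctr [411.1 -50.8] sides [21.4 45.4 20.5 45.4] dirs [-91.2 179.6  88.8   0.7]
fan ctr [ 551.1 -372.3] sides [56.4 59.5 58.8 60.4] dirs [-120.8  150.5   60.1  -31.9]
hs ctr [ 442.1 -310.7] sides [30.3 26.5 28.8 24.9] dirs [-116.1  151.2   60.9  -25.4]
tb ctr [ 510.3 -343.8] sides [39.1 16.5 39.  16.6] dirs [-121.1  153.4   58.9  -26.4]
cap [[ 478.5852048  -324.53081156   32.        ]] tin [[ 555.96496684 -237.24819748   20.        ]]
stand patch [[ 460.77586737 -135.7928598     8.        ]]
rack yaw -31.169326100628343 origin [ 553.00472508 -372.87777302]
-50 [ 510.22265164 -346.99932267]
-88 [ 477.70827583 -327.33170041]
-126 [ 445.19390002 -307.66407815]
(array([0.3824, 0.0216, 0.0452]), array([-0.0014,  0.    ,  0.3668]))
```

The crops confirm the capacitor: dark blue body, silver top at c1 (229,361). The measured sizes match the given ones, and the three parts lie on the predicted seats. I'll move over the rack for a wrist view.

```bash
python3 - <<'E'
from h import *
print(togo([460,-330,220],-0.544))
E
```

```text
(array([ 0.311 , -0.0518,  0.0252]), array([-1.400e-03,  4.000e-04,  9.108e-01]))
```

```bash
python3 -m pendant '[[[0.311,-0.052,0.025],[0,0,0.911],0.0918],[[0.311,-0.052,0.025],[0,0,0.911],0.0918],[[0.311,-0.052,0.025],[0,0,0.911],0.0918],[[0.311,-0.052,0.025],[0,0,0.911],0.0918],[[0.311,-0.052,0.025],[0,0,0.911],0.0918],[[0.311,-0.052,0.025],[0,0,0.911],0.0918],[[0.311,-0.052,0.025],[0,0,0.911],0.0918],[[0.311,-0.052,0.025],[0,0,0.911],0.0918],[[0.311,-0.052,0.025],[0,0,0.911],0.0918],[[0.311,-0.052,0.025],[0,0,0.911],0.0918]]'
python3 -m pendant '[[[0,0,0],[0,0,0],0.0918],[[0,0,0],[0,0,0],0.0918],[[0,0,0],[0,0,0],0.0918]]'
python3 - <<'E'
from h import *
c=cap('wrist','w1.png'); print(get_obs()['joint_positions'],get_obs()['tool_pos'])
E
```

```text
time: 0.93
tool_pos: [462.5, -327.6, 378.7]
tcp_rot: [-3.14, 0.001, -0.54]
contact_force: [-0.5, -0.5, -0.8]
grip_width: 91.4
time: 1.18
tool_pos: [459.0, -330.8, 379.8]
tcp_rot: [3.141, 0.0, -0.545]
contact_force: [-0.2, -0.1, 0.5]
grip_width: 91.8
[-7.59931203e-01  4.36615373e-01  1.44877215e+00 -2.85553221e-04
  1.25614808e+00  1.35660047e+00] [ 459.00886644 -330.86175875  379.8547409 ]
```

View pics/w1.png

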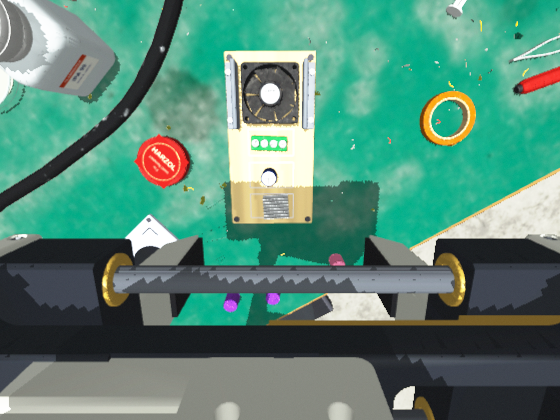

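The wrist view shows the rack unobstructed: fan (270,93), block (269,143), capacitor (269,177), heat sink (276,206). I'll enlarge it.

```bash
python3 - <<'E'
from h import *
crop(ld('wrist'),215,40,330,230,3.15,'w1c.png')
E
```

```text
(no output)
```

View pics/w1c.png

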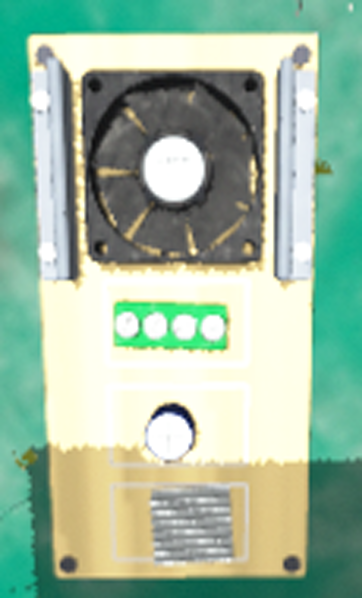

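```bash
python3 - <<'E'
from h import *
c=ld('wrist')
def rect(n,pts,z):
    q=p2w(c,(np.float64(pts)+.5)/3.15-.5+[215,40],z)[:,:2]; s=np.diff(np.r_[q,q[:1]],axis=0); print(n,'ctr',q.mean(0).round(1),'sides',np.linalg.norm(s,axis=1).round(1),'dirs',np.degrees(np.arctan2(s[:,1],s[:,0])).round(1)); return q
rk=rect('rack',[(28,34),(317,34),(306,577),(56,577)],6)
rect('fan',[(84,71),(263,72),(263,266),(88,264)],31)
rect('tb',[(113,303),(228,303),(227,346),(114,347)],23)
rect('hs',[(150,486),(230,485),(233,564),(157,562)],24)
rect('cap',[(145,435),(170,407),(196,435),(170,462)],32)
a=np.radians(-31.2);u=np.array([np.cos(a),np.sin(a)])
o=rk.mean(0)+u*51; print(o,[(o+u*x).round(1) for x in(-50,-88,-126)])
for n,q in dict(fan=(551.1,-372.3),tb=(510.3,-343.8),cap=(478.6,-324.5),hs=(442.1,-310.7)).items():
    d=np.array(q)-o; print(n,'rack',d@u, d@[-u[1],u[0]])
E
```

```text
rack ctr [ 509.5 -345.3] sides [ 98.8 195.   98.9 194.9] dirs [-121.2  149.1   58.8  -30.9]
fan ctr [ 552.8 -372.3] sides [57.4 60.  59.  59.6] dirs [-121.5  149.6   58.2  -32. ]
tb ctr [ 511.2 -344.4] sides [40.1 14.8 39.9 15.1] dirs [-121.2  147.6   59.3  -31.5]
hs ctr [ 445.6 -313.2] sides [29.3 30.3 28.4 29.2] dirs [-120.5  151.2   57.2  -27.1]
cap ctr [ 479.2 -324.9] sides [13.3 13.4 13.4 13. ] dirs [ -73.3 -168.7  105.    10.7]
[ 553.07744334 -371.68303687] [array([ 510.3, -345.8]), array([ 477.8, -326.1]), array([ 445.3, -306.4])]
fan rack -1.3718307957668086 -1.5520972736681438
tb rack -51.0344623774497 1.690282158482578
cap rack -88.14743070543916 1.777356182452145
hs rack -126.51699893064685 -5.326602869452103
```

```bash
python3 - <<'E'
from h import *
print(togo([443.5,-311.5,28],-0.541))
# from HS grasp: deltas in the tool frame at yaw -0.541
Rg=R.from_euler('xyz',[np.pi,0,-0.541])
for n,p,t in (('hs',(443.5,-311.5),(418.5,37.8)),('cap',(479,-324.7),(460.4,35.4)),('tb',(511,-344.2),(502,33))):
    print(n,Rg.inv().apply(np.array([t[0]-p[0],t[1]-p[1],0])).round(1), 'dist',np.hypot(t[0]-p[0],t[1]-p[1]))
E
```

```text
(array([-0.0233, -0.0086,  0.1929]), array([ 0.0003,  0.    , -0.0046]))
hs [-201.3 -286.5   -0. ] dist 350.19350365190957
cap [-201.4 -299.1   -0. ] dist 360.5800465915994
tb [-202.  -318.7   -0. ] dist 377.3073548183231
```

```bash
python3 -m pendant '[[[-0.0235,-0.0085,0.04],[0,0,-0.0045],0.06],[[-0.0235,-0.0085,0.08],[0,0,-0.0045],0.06],[[-0.0235,-0.0085,0.12],[0,0,-0.0045],0.06],[[-0.0235,-0.0085,0.15],[0,0,-0.0045],0.06],[[-0.0235,-0.0085,0.175],[0,0,-0.0045],0.06],[[-0.0235,-0.0085,0.19],[0,0,-0.0045],0.06],[[-0.0235,-0.0085,0.193],[0,0,-0.0045],0.06],[[-0.0235,-0.0085,0.193],[0,0,-0.0045],0.06]]'
python3 - <<'E'
from h import *
cap('wrist','w2.png'); print(togo([443.5,-311.5,28],-0.541))
E
```

```text
time: 1.9
tool_pos: [443.6, -311.2, 186.3]
tcp_rot: [-3.141, 0.001, -0.541]
contact_force: [-0.3, -0.1, -0.8]
grip_width: 60.0
(array([-0.0004,  0.0004,  0.0003]), array([ 0.0002, -0.0007,  0.0002]))
```

View pics/w2.png

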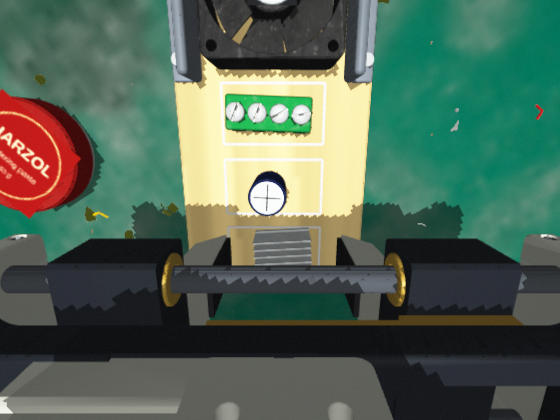

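The fingers straddle the heat sink at (282,246), with the capacitor clear at (267,197). I'll close, then lift.

```bash
python3 -m pendant '[[[0,0,0],[0,0,0],0.02],[[0,0,0],[0,0,0],0.02],[[0,0,0],[0,0,0],0.02],[[0,0,0],[0,0,0],0.02],[[0,0,0],[0,0,0],0.02],[[0,0,-0.01],[0,0,0],0.02],[[0,0,-0.03],[0,0,0],0.02],[[0,0,-0.06],[0,0,0],0.02],[[0,0,-0.09],[0,0,0],0.02],[[0,0,-0.09],[0,0,0],0.02]]'
python3 - <<'E'
from h import *
print(togo([418.5,37.8,115],-0.058))
E
```

```text
time: 2.78
tool_pos: [445.5, -311.5, 283.0]
tcp_rot: [3.139, -0.01, -0.539]
contact_force: [2.7, -0.0, 0.2]
grip_width: 30.0
(array([-0.2027, -0.2859,  0.0063]), array([ 0.0047, -0.0097, -0.4815]))
```

```bash
python3 -m pendant '[[[-0.02,-0.0285,0],[0,0,-0.05],0.02],[[-0.04,-0.057,0],[0,0,-0.1],0.02],[[-0.06,-0.086,0],[0,0,-0.15],0.02],[[-0.08,-0.115,0],[0,0,-0.2],0.02],[[-0.1,-0.143,0],[0,0,-0.25],0.02],[[-0.12,-0.172,0],[0,0,-0.3],0.02],[[-0.14,-0.2,0],[0,0,-0.35],0.02],[[-0.16,-0.229,0],[0,0,-0.4],0.02],[[-0.18,-0.258,0],[0,0,-0.45],0.02],[[-0.2015,-0.2865,0],[0,0,-0.483],0.02]]'
python3 -m pendant '[[[0,0,0],[0,0,0],0.02],[[0,0,0.03],[0,0,0],0.02],[[0,0,0.06],[0,0,0],0.02],[[0,0,0.08],[0,0,0],0.02],[[0,0,0.0925],[0,0,0],0.02],[[0,0,0.0925],[0,0,0],0.02],[[0,0,0.0925],[0,0,0],0.02]]'
python3 - <<'E'
from h import *
print(togo([418.5,37.8,25.5],-0.058))
E
```

```text
time: 3.62
tool_pos: [418.3, 40.3, 277.3]
tcp_rot: [3.141, -0.001, -0.054]
contact_force: [0.4, 0.1, -0.2]
grip_width: 29.3
time: 4.2
tool_pos: [418.7, 38.5, 184.0]
tcp_rot: [3.141, 0.001, -0.057]
contact_force: [-0.1, -0.8, 0.8]
grip_width: 29.7
(array([-0.0002,  0.0007, -0.0005]), array([0.0001, 0.0009, 0.001 ]))
```

```bash
python3 -m pendant '[[[0,0,0],[0,0,0],0.06],[[0,0,0],[0,0,0],0.06],[[0,0,0],[0,0,0],0.06],[[0,0,0],[0,0,0],0.06],[[0,0,-0.01],[0,0,0],0.06],[[0,0,-0.04],[0,0,0],0.06],[[0,0,-0.08],[0,0,0],0.06],[[0,0,-0.0975],[0,0,0],0.06],[[0,0,-0.0975],[0,0,0],0.06]]'
python3 - <<'E'
from h import *
cap('wrist'); crop(ld('wrist'),180,120,380,290,3.5,'w3.png'); print(togo([479,-324.7,123],-0.541))
E
```

```text
time: 4.95
tool_pos: [419.7, 38.7, 285.6]
tcp_rot: [3.141, -0.009, -0.057]
contact_force: [-0.3, 1.0, 0.3]
grip_width: 59.7
(array([0.0804, 0.3595, 0.0022]), array([-0.001 , -0.0054,  0.4844]))
```

View pics/w3.png

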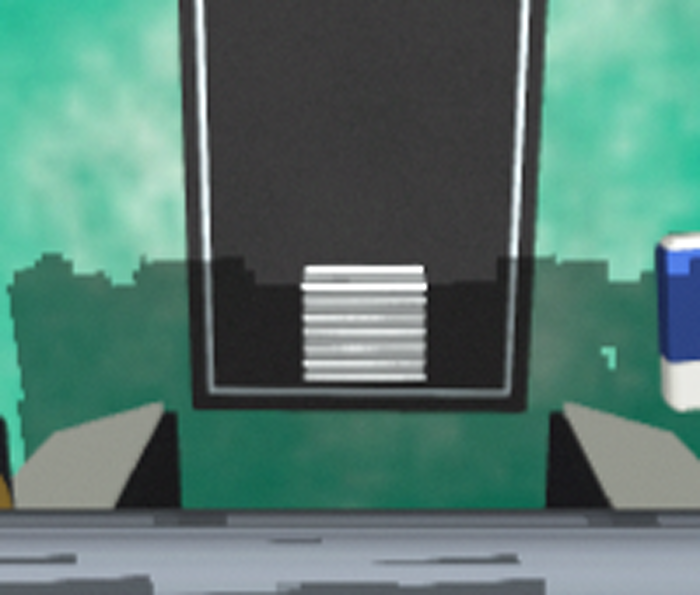

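The heat sink stands upright and square on the mat (centre at 364,324), well inside the border. Next is the capacitor.

```bash
python3 -m pendant '[[[0.0815,0.3585,0],[0,0,0.483],0.05],[[0.0815,0.3585,0],[0,0,0.483],0.05],[[0.0815,0.3585,0],[0,0,0.483],0.05],[[0.0815,0.3585,0],[0,0,0.483],0.05],[[0.0815,0.3585,0],[0,0,0.483],0.05],[[0.0815,0.3585,0],[0,0,0.483],0.05],[[0.0815,0.3585,0],[0,0,0.483],0.05],[[0.0815,0.3585,0],[0,0,0.483],0.05],[[0.0815,0.3585,0],[0,0,0.483],0.05],[[0.0815,0.3585,0],[0,0,0.483],0.05]]'
python3 -m pendant '[[[0,0,0],[0,0,0],0.05],[[0,0,0],[0,0,0],0.05],[[0,0,0],[0,0,0],0.05]]'
python3 - <<'E'
from h import *
print(togo([479,-324.7,28],-0.541))
E
```

```text
time: 5.83
tool_pos: [479.6, -329.5, 280.0]
tcp_rot: [3.14, -0.002, -0.544]
contact_force: [0.4, 0.7, -0.4]
grip_width: 50.1
time: 6.08
tool_pos: [479.5, -322.4, 280.9]
tcp_rot: [-3.141, 0.002, -0.539]
contact_force: [-0.8, 0.1, -0.2]
grip_width: 50.1
(array([0.001 , 0.0022, 0.0939]), array([-0.0006,  0.0023,  0.0023]))
```

```bash
python3 -m pendant '[[[0,0,0.03],[0,0,0],0.05],[[0,0,0.06],[0,0,0],0.05],[[0,0,0.08],[0,0,0],0.05],[[0,0,0.09],[0,0,0],0.05],[[0,0,0.0945],[0,0,0],0.05],[[0,0,0.0945],[0,0,0],0.05],[[0,0,0.0945],[0,0,0],0.05]]'
python3 - <<'E'
from h import *
print(togo([479,-324.7,28],-0.541))
E
python3 -m pendant '[[[0,0,0],[0,0,0],0.01],[[0,0,0],[0,0,0],0.01],[[0,0,0],[0,0,0],0.01],[[0,0,0],[0,0,0],0.01],[[0,0,0],[0,0,0],0.01],[[0,0,-0.01],[0,0,0],0.01],[[0,0,-0.03],[0,0,0],0.01],[[0,0,-0.06],[0,0,0],0.01],[[0,0,-0.09],[0,0,0],0.01],[[0,0,-0.09],[0,0,0],0.01]]'
```

```text
time: 6.67
tool_pos: [480.2, -323.7, 188.3]
tcp_rot: [3.141, -0.002, -0.539]
contact_force: [-0.2, -0.3, 0.2]
grip_width: 49.9
(array([-0.0005,  0.0015,  0.0013]), array([ 0.0004, -0.0017,  0.0019]))
time: 7.5
tool_pos: [480.9, -324.8, 283.9]
tcp_rot: [3.14, -0.011, -0.54]
contact_force: [0.8, -1.1, -0.4]
grip_width: 17.1
```

```bash
python3 -m pendant '[[[-0.02,-0.03,0],[0,0,-0.05],0.01],[[-0.04,-0.06,0],[0,0,-0.1],0.01],[[-0.06,-0.09,0],[0,0,-0.15],0.01],[[-0.08,-0.12,0],[0,0,-0.2],0.01],[[-0.1,-0.15,0],[0,0,-0.25],0.01],[[-0.12,-0.18,0],[0,0,-0.3],0.01],[[-0.14,-0.21,0],[0,0,-0.35],0.01],[[-0.16,-0.24,0],[0,0,-0.4],0.01],[[-0.18,-0.27,0],[0,0,-0.45],0.01],[[-0.2015,-0.299,0],[0,0,-0.483],0.01]]'
python3 -m pendant '[[[0,0,0],[0,0,0],0.01],[[0,0,0.03],[0,0,0],0.01],[[0,0,0.06],[0,0,0],0.01],[[0,0,0.08],[0,0,0],0.01],[[0,0,0.092],[0,0,0],0.01],[[0,0,0.0925],[0,0,0],0.01],[[0,0,0.0925],[0,0,0],0.01]]'
python3 - <<'E'
from h import *
print(togo([460.4,35.4,26],-0.058))
E
```

```text
time: 8.33
tool_pos: [460.2, 37.9, 277.8]
tcp_rot: [3.142, -0.001, -0.054]
contact_force: [0.7, 0.3, -1.1]
grip_width: 17.6
time: 8.92
tool_pos: [460.5, 35.9, 184.5]
tcp_rot: [3.141, 0.001, -0.057]
contact_force: [-0.3, 0.8, -0.4]
grip_width: 17.2
(array([-0.0001,  0.0005, -0.0005]), array([0.0001, 0.0009, 0.0009]))
```

```bash
python3 -m pendant '[[[0,0,0],[0,0,0],0.05],[[0,0,0],[0,0,0],0.05],[[0,0,0],[0,0,0],0.05],[[0,0,0],[0,0,0],0.05],[[0,0,-0.01],[0,0,0],0.05],[[0,0,-0.04],[0,0,0],0.06],[[0,0,-0.08],[0,0,0],0.06],[[0,0,-0.0975],[0,0,0],0.06],[[0,0,-0.0975],[0,0,0],0.06]]'
python3 -m pendant '[[[0.0725,0.376,0],[0,0,0.483],0.06],[[0.0725,0.376,0],[0,0,0.483],0.06],[[0.0725,0.376,0],[0,0,0.483],0.06],[[0.0725,0.376,0],[0,0,0.483],0.06],[[0.0725,0.376,0],[0,0,0.483],0.06],[[0.0725,0.376,0],[0,0,0.483],0.06],[[0.0725,0.376,0],[0,0,0.483],0.06],[[0.0725,0.376,0],[0,0,0.483],0.06],[[0.0725,0.376,0],[0,0,0.483],0.06],[[0.0725,0.376,0],[0,0,0.483],0.06]]'
python3 -m pendant '[[[0,0,0],[0,0,0],0.06],[[0,0,0],[0,0,0],0.06],[[0,0,0],[0,0,0],0.06],[[0,0,0],[0,0,0],0.06],[[0,0,0],[0,0,0],0.06]]'
python3 - <<'E'
from h import *
print(togo([511,-344.2,28],-0.541)); cap('wrist','w4.png')
E
```

```text
time: 9.67
tool_pos: [461.6, 36.2, 286.4]
tcp_rot: [3.141, -0.009, -0.057]
contact_force: [0.7, -0.1, 1.0]
grip_width: 59.6
time: 10.5
tool_pos: [511.1, -349.1, 281.2]
tcp_rot: [3.14, -0.002, -0.544]
contact_force: [-0.5, 0.8, 0.1]
grip_width: 59.9
time: 10.92
tool_pos: [511.8, -341.7, 282.4]
tcp_rot: [-3.142, 0.0, -0.538]
contact_force: [-1.1, -0.1, 0.6]
grip_width: 60.2
(array([0.0006, 0.0025, 0.0954]), array([-0.0001,  0.0002,  0.0031]))
```

View pics/w4.png

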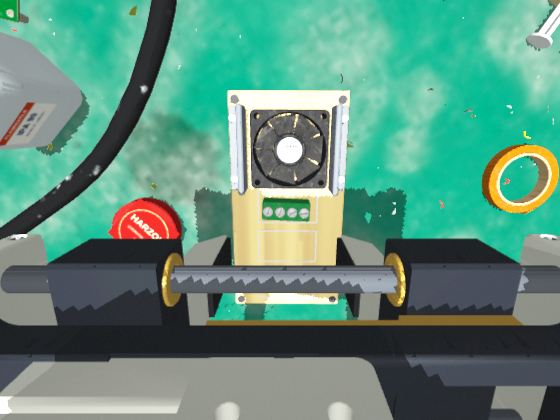

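The seats of the heat sink and capacitor are empty. The block is at (287,211) and the fan untouched at (289,150). I'll descend with a 2 mm correction.

```bash
python3 -m pendant '[[[0,0.002,0.03],[0,0,0.003],0.06],[[0,0.002,0.06],[0,0,0.003],0.06],[[0,0.002,0.08],[0,0,0.003],0.06],[[0,0.002,0.09],[0,0,0.003],0.06],[[0,0.002,0.0955],[0,0,0.003],0.06],[[0,0.002,0.0955],[0,0,0.003],0.06],[[0,0.002,0.0955],[0,0,0.003],0.06]]'
python3 - <<'E'
from h import *
print(togo([511,-344.2,28],-0.541))
E
python3 -m pendant '[[[0,0,0],[0,0,0],0.03],[[0,0,0],[0,0,0],0.03],[[0,0,0],[0,0,0],0.03],[[0,0,0],[0,0,0],0.03],[[0,0,0],[0,0,0],0.03],[[0,0,-0.01],[0,0,0],0.03],[[0,0,-0.03],[0,0,0],0.03],[[0,0,-0.06],[0,0,0],0.03],[[0,0,-0.09],[0,0,0],0.03],[[0,0,-0.09],[0,0,0],0.03]]'
```

```text
time: 11.55
tool_pos: [511.0, -345.1, 187.8]
tcp_rot: [3.141, -0.002, -0.542]
contact_force: [-0.3, -0.4, -0.4]
grip_width: 60.1
(array([-0.0004, -0.0008,  0.0008]), array([ 0.0004, -0.0017, -0.0014]))
time: 12.38
tool_pos: [511.7, -345.9, 283.7]
tcp_rot: [3.14, -0.011, -0.543]
contact_force: [1.1, -1.7, -0.3]
grip_width: 39.8
```

```bash
python3 -m pendant '[[[-0.02,-0.032,0],[0,0,-0.05],0.03],[[-0.04,-0.064,0],[0,0,-0.1],0.03],[[-0.06,-0.096,0],[0,0,-0.15],0.03],[[-0.08,-0.128,0],[0,0,-0.2],0.03],[[-0.1,-0.16,0],[0,0,-0.25],0.03],[[-0.12,-0.192,0],[0,0,-0.3],0.03],[[-0.14,-0.224,0],[0,0,-0.35],0.03],[[-0.16,-0.256,0],[0,0,-0.4],0.03],[[-0.18,-0.287,0],[0,0,-0.45],0.03],[[-0.202,-0.319,0],[0,0,-0.483],0.03]]'
python3 -m pendant '[[[0,0,0],[0,0,0],0.03],[[0,0,0.03],[0,0,0],0.03],[[0,0,0.06],[0,0,0],0.03],[[0,0,0.08],[0,0,0],0.03],[[0,0,0.092],[0,0,0],0.03],[[0,0,0.0925],[0,0,0],0.03],[[0,0,0.0925],[0,0,0],0.03]]'
python3 - <<'E'
from h import *
print(togo([502,33,26],-0.058))
E
python3 -m pendant '[[[0,0,0],[0,0,0],0.06],[[0,0,0],[0,0,0],0.06],[[0,0,0],[0,0,0],0.06],[[0,0,0],[0,0,0],0.06],[[0,0,-0.01],[0,0,0],0.06],[[0,0,-0.04],[0,0,0],0.06],[[0,0,-0.08],[0,0,0],0.06],[[0,0,-0.0975],[0,0,0],0.09],[[0,0,-0.0975],[0,0,0],0.09]]'
python3 - <<'E'
from h import *
cap('wrist'); cap('side')
a=ld('wrist')['color'][60:400,150:430]; b=ld('side')['color'][140:340,200:400]
im=np.hstack([cv2.resize(a,None,fx=1.3,fy=1.3),cv2.resize(b,(420,442))]); cv2.imwrite('pics/m5.png',im[:,:,::-1])
print(togo([552,-372.3,130],1.027))
E
```

```text
time: 13.22
tool_pos: [502.0, 34.1, 277.1]
tcp_rot: [3.141, -0.001, -0.057]
contact_force: [0.4, -0.1, -0.2]
grip_width: 39.7
time: 13.8
tool_pos: [502.2, 32.2, 183.8]
tcp_rot: [3.141, 0.001, -0.06]
contact_force: [0.6, 0.2, -0.3]
grip_width: 39.4
(array([-0.0003, -0.0008, -0.0012]), array([ 0.0001,  0.0011, -0.0021]))
time: 14.55
tool_pos: [503.5, 32.5, 286.9]
tcp_rot: [3.141, -0.009, -0.059]
contact_force: [0.9, -0.2, -0.3]
grip_width: 69.0
(array([ 0.0739,  0.4012, -0.0059]), array([ 0.0014, -0.0019, -1.0866]))
```

View pics/m5.png

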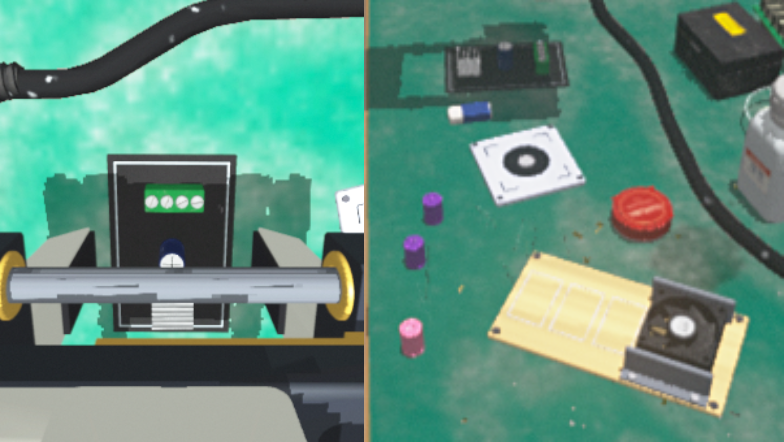

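All three stand upright on the mat: block (174,198), capacitor (172,255), heat sink (172,315). The fan is still in the rack. Next is the fan, gripped along the rack's x.

```bash
python3 -m pendant '[[[0.0735,0.4,-0.005],[0,0,-1.086],0.0918],[[0.0735,0.4,-0.005],[0,0,-1.086],0.0918],[[0.0735,0.4,-0.005],[0,0,-1.086],0.0918],[[0.0735,0.4,-0.005],[0,0,-1.086],0.0918],[[0.0735,0.4,-0.005],[0,0,-1.086],0.0918],[[0.0735,0.4,-0.005],[0,0,-1.086],0.0918],[[0.0735,0.4,-0.005],[0,0,-1.086],0.0918],[[0.0735,0.4,-0.005],[0,0,-1.086],0.0918],[[0.0735,0.4,-0.005],[0,0,-1.086],0.0918],[[0.0735,0.4,-0.005],[0,0,-1.086],0.0918]]'
python3 -m pendant '[[[0,0,0],[0,0,0],0.0918],[[0,0,0],[0,0,0],0.0918],[[0,0,0],[0,0,0],0.0918],[[0,0,0],[0,0,0],0.0918],[[0,0,0],[0,0,0],0.0918],[[0,0,0],[0,0,0],0.0918]]'
python3 - <<'E'
from h import *
print(togo([552,-372.3,28],1.027)); cap('wrist','w6.png'); print(get_obs()['joint_positions'])
E
```

```text
time: 15.48
tool_pos: [550.2, -364.8, 284.7]
tcp_rot: [-3.138, -0.001, 1.033]
contact_force: [1.0, -0.4, 0.1]
grip_width: 91.7
time: 15.98
tool_pos: [551.1, -361.6, 286.8]
tcp_rot: [-3.141, -0.0, 1.028]
contact_force: [0.8, 1.0, -0.2]
grip_width: 91.5
(array([-0.0087,  0.0063,  0.0998]), array([-0.0002, -0.    ,  0.0009]))
[-6.97090622e-01  6.87529309e-01  1.27261032e+00 -4.85790581e-05
  1.18132412e+00 -1.53941824e-01]
```

View pics/w6.png

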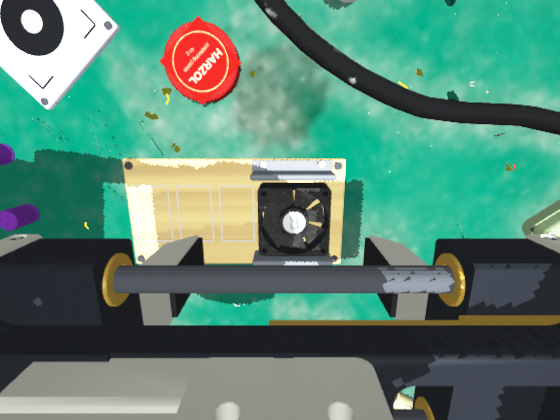

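The fan is intact at (294,221), between the cheeks. I'll shift over it first, then check the centring.

```bash
python3 -m pendant '[[[-0.0087,0.0063,0.0],[0,0,0.001],0.0918],[[-0.0087,0.0063,0.02],[0,0,0.001],0.0918],[[-0.0087,0.0063,0.04],[0,0,0.001],0.0918],[[-0.0087,0.0063,0.05],[0,0,0.001],0.0918],[[-0.0087,0.0063,0.05],[0,0,0.001],0.0918],[[-0.0087,0.0063,0.05],[0,0,0.001],0.0918]]'
python3 - <<'E'
from h import *
c=ld('wrist'); q=p2w(c,[(260,184),(331,184),(331,256),(259,256)],31)[:,:2]; print(q.round(1),q.mean(0))
print(togo([552,-372.3,28],1.027))
E
```

```text
time: 16.53
tool_pos: [551.7, -373.9, 236.5]
tcp_rot: [-3.141, 0.0, 1.025]
contact_force: [0.6, 0.8, 0.0]
grip_width: 91.6
[[ 547.3 -330.2]
 [ 596.1 -359.6]
 [ 566.  -414.7]
 [ 513.2 -382.8]] [ 555.66026838 -371.81817553]
(array([ 0.0015, -0.0006,  0.0495]), array([-0.0007,  0.    , -0.0017]))
```

```bash
python3 -m pendant '[[[0.001,-0.0005,0.02],[0,0,-0.001],0.0918],[[0.001,-0.0005,0.035],[0,0,-0.001],0.0918],[[0.001,-0.0005,0.045],[0,0,-0.001],0.0918],[[0.001,-0.0005,0.0495],[0,0,-0.001],0.0918],[[0.001,-0.0005,0.0495],[0,0,-0.001],0.0918],[[0.001,-0.0005,0.0495],[0,0,-0.001],0.0918]]'
python3 - <<'E'
from h import *
print(togo([552,-372.3,28],1.027))
E
python3 -m pendant '[[[0,0,0],[0,0,0],0.05],[[0,0,0],[0,0,0],0.05],[[0,0,0],[0,0,0],0.05],[[0,0,0],[0,0,0],0.05],[[0,0,0],[0,0,0],0.05],[[0,0,0],[0,0,0],0.05]]'
python3 -m pendant '[[[0,0,-0.01],[0,0,0],0.05],[[0,0,-0.03],[0,0,0],0.05],[[0,0,-0.06],[0,0,0],0.05],[[0,0,-0.09],[0,0,0],0.05],[[0,0,-0.09],[0,0,0],0.05],[[0,0,-0.09],[0,0,0],0.05],[[0,0,-0.09],[0,0,0],0.05]]'
python3 - <<'E'
from h import *
print(togo([460.7,-136,120],0.21))
E
```

```text
time: 17.03
tool_pos: [552.1, -372.8, 188.0]
tcp_rot: [3.14, 0.0, 1.026]
contact_force: [-0.5, 0.6, 0.2]
grip_width: 91.8
(array([ 0.0004, -0.0003,  0.001 ]), array([ 0.0014,  0.0003, -0.0007]))
time: 17.53
tool_pos: [551.9, -372.6, 187.5]
tcp_rot: [3.141, 0.0, 1.026]
contact_force: [0.6, 0.1, 1.1]
grip_width: 60.8
time: 18.12
tool_pos: [551.5, -372.3, 277.0]
tcp_rot: [-3.141, -0.0, 1.026]
contact_force: [-0.1, 0.7, -1.5]
grip_width: 60.1
(array([ 0.1551, -0.2001, -0.0019]), array([-7.000e-04,  3.000e-04,  8.163e-01]))
```

The fan is gripped at 60 mm. Next, over to the stand.

```bash
python3 -m pendant '[[[0.0155,-0.02,0],[0,0,0.08],0.05],[[0.031,-0.04,0],[0,0,0.16],0.05],[[0.0465,-0.06,0],[0,0,0.24],0.05],[[0.062,-0.08,0],[0,0,0.33],0.05],[[0.0775,-0.1,0],[0,0,0.41],0.05],[[0.093,-0.12,0],[0,0,0.49],0.05],[[0.1085,-0.14,0],[0,0,0.57],0.05],[[0.124,-0.16,0],[0,0,0.65],0.05],[[0.1395,-0.18,0],[0,0,0.74],0.05],[[0.155,-0.2,0],[0,0,0.8165],0.05]]'
python3 -m pendant '[[[0,0,0.02],[0,0,0],0.05],[[0,0,0.04],[0,0,0],0.05],[[0,0,0.04],[0,0,0],0.05],[[0,0,0.04],[0,0,0],0.05],[[0,0,0.04],[0,0,0],0.05],[[0,0,0.04],[0,0,0],0.05]]'
python3 - <<'E'
from h import *
print(togo([460.7,-136,30.5],0.21)); cap('side'); cap('top'); 
a=ld('top')['color'][155:255,215:315]; b=ld('side')['color'][160:260,220:320]
cv2.imwrite('pics/m7.png',cv2.resize(np.hstack([a,b]),None,fx=4,fy=4,interpolation=cv2.INTER_CUBIC)[:,:,::-1])
E
```

```text
time: 18.95
tool_pos: [459.9, -135.0, 275.8]
tcp_rot: [-3.14, 0.003, 0.205]
contact_force: [0.2, -0.8, -1.5]
grip_width: 60.5
time: 19.45
tool_pos: [461.3, -136.7, 237.7]
tcp_rot: [3.141, -0.001, 0.209]
contact_force: [0.3, 0.4, -0.6]
grip_width: 60.4
(array([-0.0005, -0.0009,  0.0482]), array([ 0.0006, -0.0008, -0.0006]))
```

View pics/m7.png

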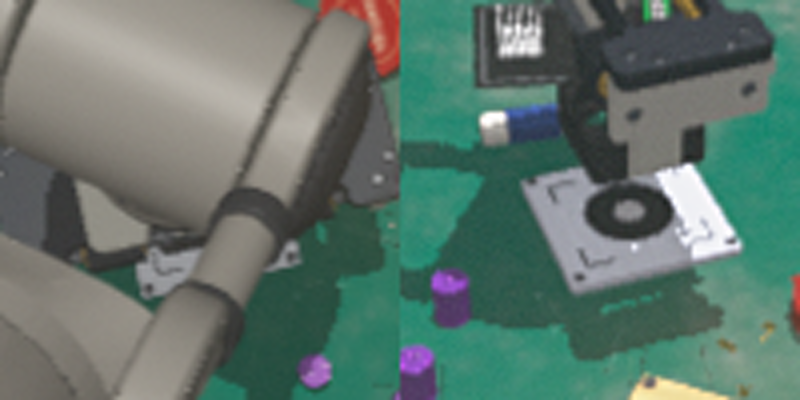

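The side view shows the fan, dark under the jaws, hanging over the stand with the path clear. I'll lower and release it.

```bash
python3 -m pendant '[[[0,0,0.02],[0,0,0],0.05],[[0,0,0.035],[0,0,0],0.05],[[0,0,0.043],[0,0,0],0.05],[[0,0,0.048],[0,0,0],0.05],[[0,0,0.048],[0,0,0],0.05],[[0,0,0.048],[0,0,0],0.05],[[0,0,0.048],[0,0,0],0.05]]'
python3 -m pendant '[[[0,0,0],[0,0,0],0.085],[[0,0,0],[0,0,0],0.085],[[0,0,0],[0,0,0],0.085],[[0,0,0],[0,0,0],0.085],[[0,0,-0.01],[0,0,0],0.085],[[0,0,-0.04],[0,0,0],0.085],[[0,0,-0.08],[0,0,0],0.085],[[0,0,-0.1],[0,0,0],0.085],[[0,0,-0.1],[0,0,0],0.085],[[0,0,-0.1],[0,0,0],0.085]]'
python3 - <<'E'
from h import *
print(togo([502,32.5,130],-0.058)); cap('wrist'); crop(ld('wrist'),180,120,380,290,3.5,'w8.png')
E
```

```text
time: 20.13
tool_pos: [461.3, -136.5, 189.6]
tcp_rot: [3.141, -0.001, 0.21]
contact_force: [-0.9, -0.6, -1.4]
grip_width: 60.7
time: 20.97
tool_pos: [461.1, -136.4, 290.8]
tcp_rot: [3.139, -0.003, 0.21]
contact_force: [-0.5, -0.3, -0.0]
grip_width: 85.1
(array([ 0.0752, -0.1566,  0.0016]), array([ 0.0018, -0.003 ,  0.2678]))
```

View pics/w8.png

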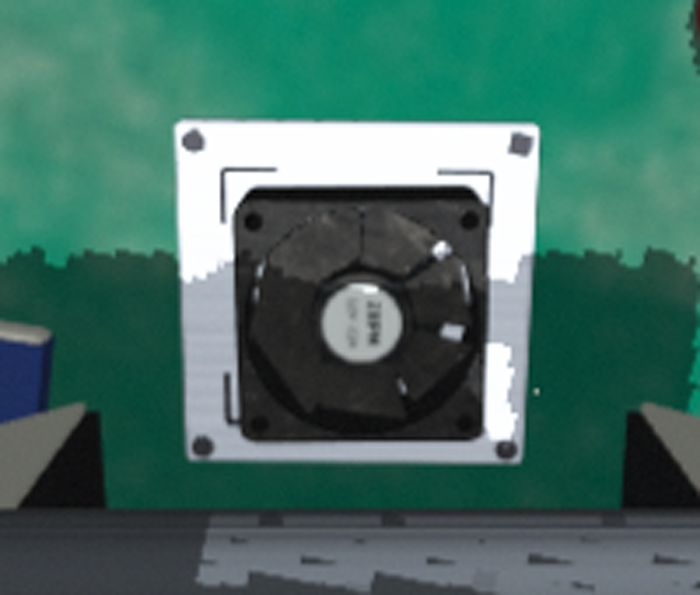

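The fan lies square on the stand, within the corner marks. I'll measure its centring.

```bash
python3 - <<'E'
from h import *
c=ld('wrist')
for p,z in (([(236,200),(489,198),(485,438),(242,438)],33),([(175,122),(539,125),(521,462),(187,461)],8)):
    q=p2w(c,(np.float64(p)+.5)/3.5-.5+[180,120],z)[:,:2]; s=np.diff(np.r_[q,q[:1]],axis=0); print(q.mean(0).round(1),np.linalg.norm(s,axis=1).round(1),np.degrees(np.arctan2(s[:,1],s[:,0])).round(1))
E
```

```text
[ 462.7 -136.5] [58.1 59.1 59.4 58.6] [ -77.5 -167.1  102.    11.7]
[ 461.3 -134.9] [90.7 90.7 90.7 91. ] [ -78.4 -168.5  101.8   11.5]
```

The fan is centred within about 2 mm and square within 1°. Now back for the block.

```bash
python3 -m pendant '[[[0.075,-0.1565,0],[0,0,0.268],0.06],[[0.075,-0.1565,0],[0,0,0.268],0.06],[[0.075,-0.1565,0],[0,0,0.268],0.06],[[0.075,-0.1565,0],[0,0,0.268],0.06],[[0.075,-0.1565,0],[0,0,0.268],0.06],[[0.075,-0.1565,0],[0,0,0.268],0.06],[[0.075,-0.1565,0],[0,0,0.268],0.06],[[0.075,-0.1565,0.0],[0,0,0.268],0.06]]'
python3 - <<'E'
from h import *
print(togo([502.2,32.4,26],-0.058))
E
```

```text
time: 21.68
tool_pos: [501.4, 31.8, 288.1]
tcp_rot: [3.141, 0.002, -0.058]
contact_force: [0.4, -1.1, 0.7]
grip_width: 60.1
(array([ 0.001 , -0.0007,  0.1031]), array([ 0.0004,  0.0023, -0.0002]))
```

```bash
python3 -m pendant '[[[0.0005,-0.0005,0.03],[0,0,0],0.06],[[0.0005,-0.0005,0.06],[0,0,0],0.06],[[0.0005,-0.0005,0.085],[0,0,0],0.06],[[0.0005,-0.0005,0.097],[0,0,0],0.06],[[0.0005,-0.0005,0.103],[0,0,0],0.06],[[0.0005,-0.0005,0.103],[0,0,0],0.06],[[0.0005,-0.0005,0.103],[0,0,0],0.06],[[0.0005,-0.0005,0.103],[0,0,0],0.06]]'
python3 -m pendant '[[[0,0,0],[0,0,0],0.03],[[0,0,0],[0,0,0],0.03],[[0,0,0],[0,0,0],0.03],[[0,0,0],[0,0,0],0.03],[[0,0,0],[0,0,0],0.03],[[0,0,-0.02],[0,0,0],0.03],[[0,0,-0.05],[0,0,0],0.03],[[0,0,-0.08],[0,0,0],0.03],[[0,0,-0.09],[0,0,0],0.03],[[0,0,-0.09],[0,0,0],0.03]]'
python3 - <<'E'
from h import *
print(togo([511,-345,116],-0.541))
E
```

```text
time: 22.35
tool_pos: [502.7, 32.2, 187.1]
tcp_rot: [3.141, -0.002, -0.059]
contact_force: [0.4, -0.1, -0.5]
grip_width: 59.9
time: 23.18
tool_pos: [503.0, 32.9, 278.6]
tcp_rot: [3.141, -0.006, -0.058]
contact_force: [0.6, -0.3, 0.3]
grip_width: 39.9
(array([0.0299, 0.3767, 0.0038]), array([-0.0012, -0.0056,  0.483 ]))
```

```bash
python3 -m pendant '[[[0.003,0.0375,0],[0,0,0.048],0.03],[[0.006,0.0755,0],[0,0,0.097],0.03],[[0.009,0.113,0],[0,0,0.145],0.03],[[0.012,0.151,0],[0,0,0.193],0.03],[[0.015,0.188,0],[0,0,0.241],0.03],[[0.018,0.226,0],[0,0,0.29],0.03],[[0.021,0.264,0],[0,0,0.338],0.03],[[0.024,0.301,0],[0,0,0.386],0.03],[[0.027,0.339,0],[0,0,0.435],0.03],[[0.03,0.3765,0],[0,0,0.483],0.03]]'
python3 -m pendant '[[[0,0,0],[0,0,0],0.03],[[0,0,0.02],[0,0,0],0.03],[[0,0,0.04],[0,0,0],0.03],[[0,0,0.06],[0,0,0],0.03],[[0,0,0.06],[0,0,0],0.03],[[0,0,0.06],[0,0,0],0.03],[[0,0,0.06],[0,0,0],0.03]]'
python3 - <<'E'
from h import *
print(togo([511,-345,29.5],-0.541))
E
```

```text
time: 24.02
tool_pos: [509.7, -346.4, 273.8]
tcp_rot: [-3.141, 0.003, -0.544]
contact_force: [0.6, -0.1, -0.3]
grip_width: 39.5
time: 24.6
tool_pos: [510.5, -344.7, 216.1]
tcp_rot: [3.142, 0.0, -0.541]
contact_force: [0.3, -0.7, -0.4]
grip_width: 39.7
(array([0.0006, 0.    , 0.0276]), array([0.    , 0.0001, 0.0001]))
```

```bash
python3 -m pendant '[[[0,0,0.015],[0,0,0],0.03],[[0,0,0.023],[0,0,0],0.03],[[0,0,0.0265],[0,0,0],0.03],[[0,0,0.0265],[0,0,0],0.03],[[0,0,0.0265],[0,0,0],0.03],[[0,0,0.0265],[0,0,0],0.03]]'
python3 -m pendant '[[[0,0,0],[0,0,0],0.06],[[0,0,0],[0,0,0],0.06],[[0,0,0],[0,0,0],0.06],[[0,0,0],[0,0,0],0.06],[[0,0,-0.01],[0,0,0],0.06],[[0,0,-0.04],[0,0,0],0.06],[[0,0,-0.08],[0,0,0],0.06],[[0,0,-0.095],[0,0,0],0.06],[[0,0,-0.095],[0,0,0],0.06]]'
python3 -m pendant '[[[-0.2395,-0.3,0],[0,0,-0.483],0.05],[[-0.2395,-0.3,0],[0,0,-0.483],0.05],[[-0.2395,-0.3,0],[0,0,-0.483],0.05],[[-0.2395,-0.3,0],[0,0,-0.483],0.05],[[-0.2395,-0.3,0],[0,0,-0.483],0.05],[[-0.2395,-0.3,0],[0,0,-0.483],0.05],[[-0.2395,-0.3,0],[0,0,-0.483],0.05],[[-0.2395,-0.3,0],[0,0,-0.483],0.05],[[-0.2395,-0.3,0],[0,0,-0.483],0.05],[[-0.2395,-0.3,0],[0,0,-0.483],0.05]]'
python3 -m pendant '[[[0,0,0.02],[0,0,0],0.05],[[0,0,0.04],[0,0,0],0.05],[[0,0,0.04],[0,0,0],0.05],[[0,0,0.04],[0,0,0],0.05],[[0,0,0.04],[0,0,0],0.05]]'
python3 - <<'E'
from h import *
print(togo([460.4,35.6,26],-0.058))
E
```

```text
time: 25.1
tool_pos: [510.5, -344.9, 190.1]
tcp_rot: [3.141, -0.001, -0.541]
contact_force: [0.2, -0.2, 0.1]
grip_width: 39.5
time: 25.85
tool_pos: [511.3, -345.5, 290.5]
tcp_rot: [3.14, -0.01, -0.541]
contact_force: [0.4, -0.7, -0.7]
grip_width: 60.0
time: 26.68
tool_pos: [457.8, 40.3, 284.4]
tcp_rot: [-3.14, 0.002, -0.054]
contact_force: [0.1, 0.6, -0.6]
grip_width: 49.8
time: 27.1
tool_pos: [460.0, 35.3, 245.2]
tcp_rot: [3.141, -0.0, -0.059]
contact_force: [-0.2, 0.4, -0.0]
grip_width: 50.1
(array([ 0.0004, -0.0003,  0.0602]), array([ 0.0002, -0.0004, -0.0008]))
```

```bash
python3 -m pendant '[[[0,0,0.02],[0,0,0],0.05],[[0,0,0.04],[0,0,0],0.05],[[0,0,0.055],[0,0,0],0.05],[[0,0,0.06],[0,0,0],0.05],[[0,0,0.06],[0,0,0],0.05],[[0,0,0.06],[0,0,0],0.05],[[0,0,0.06],[0,0,0],0.05]]'
python3 -m pendant '[[[0,0,0],[0,0,0],0.01],[[0,0,0],[0,0,0],0.01],[[0,0,0],[0,0,0],0.01],[[0,0,0],[0,0,0],0.01],[[0,0,0],[0,0,0],0.01],[[0,0,-0.02],[0,0,0],0.01],[[0,0,-0.05],[0,0,0],0.01],[[0,0,-0.08],[0,0,0],0.01],[[0,0,-0.09],[0,0,0],0.01],[[0,0,-0.09],[0,0,0],0.01]]'
python3 -m pendant '[[[0.004,0.036,0],[0,0,0.048],0.01],[[0.008,0.072,0],[0,0,0.097],0.01],[[0.012,0.1075,0],[0,0,0.145],0.01],[[0.016,0.1435,0],[0,0,0.193],0.01],[[0.02,0.179,0],[0,0,0.241],0.01],[[0.024,0.215,0],[0,0,0.29],0.01],[[0.028,0.251,0],[0,0,0.338],0.01],[[0.032,0.287,0],[0,0,0.386],0.01],[[0.036,0.323,0],[0,0,0.435],0.01],[[0.0395,0.3585,0],[0,0,0.483],0.01]]'
python3 -m pendant '[[[0,0,0],[0,0,0],0.01],[[0,0,0.02],[0,0,0],0.01],[[0,0,0.04],[0,0,0],0.01],[[0,0,0.06],[0,0,0],0.01],[[0,0,0.06],[0,0,0],0.01],[[0,0,0.06],[0,0,0],0.01],[[0,0,0.06],[0,0,0],0.01]]'
python3 - <<'E'
from h import *
print(togo([479,-324.7,29.5],-0.541))
E
```

```text
time: 27.68
tool_pos: [460.1, 35.5, 185.7]
tcp_rot: [3.141, -0.002, -0.058]
contact_force: [0.4, -0.3, 0.4]
grip_width: 50.2
time: 28.52
tool_pos: [460.4, 35.7, 277.2]
tcp_rot: [3.141, -0.006, -0.058]
contact_force: [0.3, -0.4, 0.1]
grip_width: 16.6
time: 29.35
tool_pos: [477.7, -326.2, 273.0]
tcp_rot: [-3.141, 0.002, -0.544]
contact_force: [0.2, -0.1, 0.5]
grip_width: 17.0
time: 29.93
tool_pos: [478.4, -324.3, 214.9]
tcp_rot: [3.142, -0.0, -0.541]
contact_force: [-1.0, -0.3, -0.2]
grip_width: 16.7
(array([ 0.0007, -0.    ,  0.0264]), array([ 0.0001, -0.0001,  0.0002]))
```

```bash
python3 -m pendant '[[[0,0,0.015],[0,0,0],0.01],[[0,0,0.023],[0,0,0],0.01],[[0,0,0.0265],[0,0,0],0.01],[[0,0,0.0265],[0,0,0],0.01],[[0,0,0.0265],[0,0,0],0.01],[[0,0,0.0265],[0,0,0],0.01]]'
python3 -m pendant '[[[0,0,0],[0,0,0],0.05],[[0,0,0],[0,0,0],0.05],[[0,0,0],[0,0,0],0.05],[[0,0,0],[0,0,0],0.05],[[0,0,-0.01],[0,0,0],0.05],[[0,0,-0.04],[0,0,0],0.06],[[0,0,-0.08],[0,0,0],0.06],[[0,0,-0.095],[0,0,0],0.06],[[0,0,-0.095],[0,0,0],0.06]]'
python3 -m pendant '[[[-0.2385,-0.2795,0],[0,0,-0.483],0.06],[[-0.2385,-0.2795,0],[0,0,-0.483],0.06],[[-0.2385,-0.2795,0],[0,0,-0.483],0.06],[[-0.2385,-0.2795,0],[0,0,-0.483],0.06],[[-0.2385,-0.2795,0],[0,0,-0.483],0.06],[[-0.2385,-0.2795,0],[0,0,-0.483],0.06],[[-0.2385,-0.2795,0],[0,0,-0.483],0.06],[[-0.2385,-0.2795,0],[0,0,-0.483],0.06],[[-0.2385,-0.2795,0],[0,0,-0.483],0.06],[[-0.2385,-0.2795,0],[0,0,-0.483],0.06]]'
python3 -m pendant '[[[0,0,0.02],[0,0,0],0.06],[[0,0,0.04],[0,0,0],0.06],[[0,0,0.04],[0,0,0],0.06],[[0,0,0.04],[0,0,0],0.06],[[0,0,0.04],[0,0,0],0.06]]'
python3 - <<'E'
from h import *
print(togo([418.5,38.2,26],-0.058))
E
```

```text
time: 30.43
tool_pos: [479.0, -324.8, 190.7]
tcp_rot: [3.141, -0.005, -0.541]
contact_force: [-0.3, 1.1, 12.0]
grip_width: 16.9
time: 31.18
tool_pos: [479.1, -325.2, 288.3]
tcp_rot: [3.14, -0.009, -0.541]
contact_force: [1.8, -0.3, -0.4]
grip_width: 59.8
time: 32.02
tool_pos: [415.7, 42.5, 282.6]
tcp_rot: [-3.14, 0.003, -0.053]
contact_force: [-0.4, -0.3, -0.1]
grip_width: 60.1
time: 32.43
tool_pos: [418.0, 37.6, 243.5]
tcp_rot: [3.141, 0.0, -0.059]
contact_force: [0.2, -0.4, 0.5]
grip_width: 60.3
(array([ 0.0004, -0.0007,  0.0585]), array([ 0.0001,  0.0001, -0.0009]))
```

```bash
python3 -m pendant '[[[0,0,0.02],[0,0,0],0.06],[[0,0,0.04],[0,0,0],0.06],[[0,0,0.054],[0,0,0],0.06],[[0,0,0.0585],[0,0,0],0.06],[[0,0,0.0585],[0,0,0],0.06],[[0,0,0.0585],[0,0,0],0.06],[[0,0,0.0585],[0,0,0],0.06]]'
python3 -m pendant '[[[0,0,0],[0,0,0],0.02],[[0,0,0],[0,0,0],0.02],[[0,0,0],[0,0,0],0.02],[[0,0,0],[0,0,0],0.02],[[0,0,0],[0,0,0],0.02],[[0,0,-0.02],[0,0,0],0.02],[[0,0,-0.05],[0,0,0],0.02],[[0,0,-0.08],[0,0,0],0.02],[[0,0,-0.09],[0,0,0],0.02],[[0,0,-0.09],[0,0,0],0.02]]'
python3 -m pendant '[[[0.0045,0.035,0],[0,0,0.048],0.02],[[0.009,0.0695,0],[0,0,0.097],0.02],[[0.0135,0.1045,0],[0,0,0.145],0.02],[[0.018,0.139,0],[0,0,0.193],0.02],[[0.0225,0.174,0],[0,0,0.241],0.02],[[0.027,0.2085,0],[0,0,0.29],0.02],[[0.0315,0.243,0],[0,0,0.338],0.02],[[0.036,0.278,0],[0,0,0.386],0.02],[[0.0405,0.313,0],[0,0,0.435],0.02],[[0.045,0.3475,0],[0,0,0.483],0.02]]'
python3 -m pendant '[[[0,0,0],[0,0,0],0.02],[[0,0,0.02],[0,0,0],0.02],[[0,0,0.04],[0,0,0],0.02],[[0,0,0.06],[0,0,0],0.02],[[0,0,0.06],[0,0,0],0.02],[[0,0,0.06],[0,0,0],0.02],[[0,0,0.06],[0,0,0],0.02]]'
python3 - <<'E'
from h import *
print(togo([443.5,-311.5,29.5],-0.541))
E
```

```text
time: 33.02
tool_pos: [418.3, 37.8, 185.6]
tcp_rot: [3.141, -0.002, -0.058]
contact_force: [-0.6, -0.2, -0.6]
grip_width: 59.7
time: 33.85
tool_pos: [418.5, 38.0, 277.0]
tcp_rot: [3.141, -0.006, -0.058]
contact_force: [-0.1, -0.4, -1.0]
grip_width: 29.6
time: 34.68
tool_pos: [441.9, -313.2, 273.0]
tcp_rot: [-3.141, 0.002, -0.544]
contact_force: [1.1, -0.7, -0.4]
grip_width: 29.5
time: 35.27
tool_pos: [442.7, -311.4, 214.8]
tcp_rot: [3.142, 0.0, -0.541]
contact_force: [-0.7, -0.5, 0.1]
grip_width: 29.5
(array([ 0.0007, -0.0004,  0.0263]), array([0.    , 0.    , 0.0002]))
```

```bash
python3 -m pendant '[[[0,0,0.015],[0,0,0],0.02],[[0,0,0.022],[0,0,0],0.02],[[0,0,0.026],[0,0,0],0.02],[[0,0,0.026],[0,0,0],0.02],[[0,0,0.026],[0,0,0],0.02],[[0,0,0.026],[0,0,0],0.02]]'
python3 -m pendant '[[[0,0,0],[0,0,0],0.06],[[0,0,0],[0,0,0],0.06],[[0,0,0],[0,0,0],0.06],[[0,0,0],[0,0,0],0.06],[[0,0,-0.01],[0,0,0],0.06],[[0,0,-0.04],[0,0,0],0.06],[[0,0,-0.08],[0,0,0],0.06],[[0,0,-0.12],[0,0,0],0.06],[[0,0,-0.16],[0,0,0],0.06],[[-0.02,0,-0.19],[0,0,0],0.06]]'
python3 -m pendant '[[[-0.02,0,0],[0,0,0],0.09],[[-0.02,0,0],[0,0,0],0.09],[[-0.02,0,0],[0,0,0],0.09],[[-0.02,0,0],[0,0,0],0.09],[[-0.02,0,0],[0,0,0],0.09],[[-0.02,0,0],[0,0,0],0.09]]'
python3 - <<'E'
from h import *
cap('wrist');cap('side'); w=ld('wrist'); print(get_obs()['contact_force'])
print(w2p(w,[[511,-344.2,23],[479,-324.7,32],[443.5,-311.5,24]]))
a=w['color'][60:260,200:330]; b=ld('side')['color'][150:330,200:400]
cv2.imwrite('pics/m9.png',np.hstack([cv2.resize(a,(390,600),interpolation=2),cv2.copyMakeBorder(cv2.resize(b,(400,360)),0,240,0,0,0)])[:,:,::-1])
E
```

```text
time: 35.77
tool_pos: [442.6, -311.7, 189.2]
tcp_rot: [3.141, -0.001, -0.541]
contact_force: [0.7, -0.1, -0.7]
grip_width: 29.6
time: 36.6
tool_pos: [426.5, -302.2, 383.0]
tcp_rot: [3.14, -0.007, -0.541]
contact_force: [0.6, -1.0, 0.3]
grip_width: 60.2
time: 37.1
tool_pos: [408.6, -291.3, 377.8]
tcp_rot: [-3.141, 0.001, -0.541]
contact_force: [-0.3, -0.3, -0.5]
grip_width: 89.3
[-0.67205421  0.58401043 -0.40550244]
[[275.89333625  80.50111119]
 [275.67554693 117.73200819]
 [282.3471481  153.07241851]]
```

View pics/m9.png

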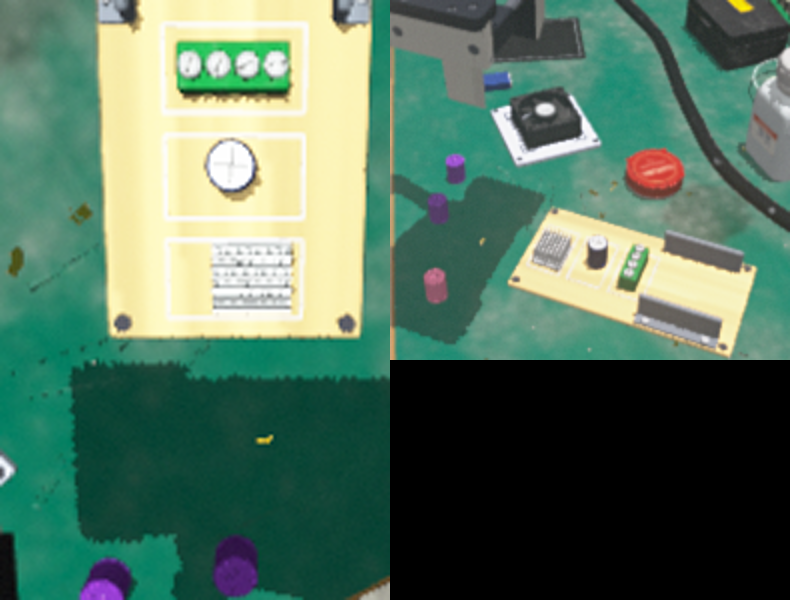

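All three stand upright in their outlined seats: block (234,65), capacitor (231,165), heat sink (252,277) in the left panel. They are within about 3 px (about 3 mm) of where their start positions project. The fan lies on the stand, and the tin and eraser look unmoved. The arm is clear, so I'm handing in.

```bash
python3 -c "
from plant import close_job; print(close_job())"
```

```text
the job is handed in; nothing more can be done
None
```

I moved the heat sink, capacitor and terminal block to the side mat, set the fan on the test stand, and put the three parts back on their seats. I then handed the job in at about 37 s of robot time; the hand-in gives no verdict.

- **Fan:** after release it measured about 2 mm off the stand's centre and within about 1° of square. I did not measure it again, but the last side picture shows it lying flat on the stand.
- **Three parts:** the last pictures show all of them upright and aligned with their seats, within about 3 mm of their starting positions.
- **Flux tin and eraser:** they look unmoved in the pictures; I judged this by eye and did not measure it.
- **Off plan:** the capacitor was pressed down with about 12 N when it was put back, but it stood upright afterwards. Measured tool positions wandered by 1 to 2 mm while settling. No check failed.

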